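# Bring the slit lamp forward and lock it

### The arm

A 6-joint arm with a two-finger parallel gripper is mounted at the origin on the work surface. World frame = base frame: x ahead of the robot, y to its left, z up, the work surface at z = 0. Lengths are in m, angles in degrees, forces in N, time in s.
With the tool pointing down it reaches from about 0.275 to 1 m from the base axis. Payload 8.4 kg.
Tool frame: the origin (TCP) lies midway between the tips of the shut fingers; the grasp point (between the pads) lies 19 mm behind it; z points along the fingers, y is the direction in which the jaws open and shut (so a half turn about z gives the same grasp; the last joint's range is limited). The gripper opens to 85 mm and grips with 20 to 120 N. Pads are 22 mm wide; open, the fingers measure 114 mm over their backs; the gripper's body (76 mm by 85 mm) begins 54 mm behind the grasp point. The pads swing forward as they close: fully open they stand 13 mm farther back than shut.
Start: joints at [-67.46, 20.225, 93.587, -0, 66.188, -0.138], TCP at [0.241, -0.577, 0.231] pointing down, gripper open.
Joint ranges: [-150.9, 150.9], [-52.94, 120.26], [3.33, 152.33], [-74.26, 254.26], [0, 154.13], [-172.89, 172.89]. Speed limits (degrees/s): [127.2, 127.2, 159.86, 180, 180, 180].

### API

Orientations are given as [roll, pitch, yaw] about the fixed x, y, z axes, in that order (R = Rz(yaw) Ry(pitch) Rx(roll)).
In Python, from bench import robot gives the robot as it stands. The module is installed in compiled form; this text tells all that it offers.
- The arm moves only by the tool arm_command, never from a script. Its argument "series" is a list that holds one entry, the list of rows, each a list of 4 numbers: the shift along the tool's x, y, z in cm, then the turn about the tool's z in rad. A call has 1 to 8 rows; each row is the pose to reach, as a shift and turn from the pose commanded when the call began, along the tool's axes at that moment; what a row does not reach only later rows make up. A row lasts 1/10 s, in which the tool goes at most 50 mm and 8.59 degrees, less where a joint would pass 70% of its speed; a pose out of reach is approached as far as the arm can. A call with a gripper value outside its range is refused whole. "claw" is the finger opening in cm, from 0 to 8.54, set as the call begins (left out, the last holds). The fingers move at their own pace and stop on an object; the grip force is fixed at half the most. Time passes only in rows, so rows that repeat a pose let the fingers close. It gives the time, the measured TCP pose, the force and the opening at its end, in the units of the state.
- robot.read_state(): the state, without advancing time (a new reading comes with each control period).
- robot.camera(name): name is "scene" or "top" or "wrist"; returns a dict with "pixels" (480x640x3 uint8, red, green, blue), "range_z" (480x640 float32, m along the optical axis (not along the pixel's ray), 0 where there is no reading), "mtx" (3x3 intrinsics, pixels), "dist_coeffs" ([k1, k2, p1, p2, k3] as OpenCV has them; the pictures are not rectified), "rvec" (rotation vector, rad) and "tvec" (3), from world to camera coordinates, as OpenCV has them; the wrist camera has in their place "hand_eye" (4x4, takes a point from camera to tool coordinates, whose origin is the TCP and whose axes are the flange's). Camera axes: x right, y down, z forward; pixel columns grow to the right and rows downward; lengths in m; the calibration is good to about 2 mm. A picture is of the moment at which its call begins: read the wrist's pose just before it.
- robot.sign_off(): hands the job in, once; it reports no verdict.
The state is a dict: "time_s": time; "joints": joint angles; "joint_velocities": joint speeds; "joint_efforts": joint torques, N m; "ee_pos": TCP position; "eef_rot": TCP orientation; "force": force on the tool from outside, world axes, zero at the start; "moment": the same for the moment, N m; "opening": finger opening in m.
Only numpy, scipy, OpenCV 4.12 (cv2) and the standard library are available. Lean on these libraries where they do the work, as an engineer would, in place of code of your own. Each camera call takes 0.05 s, during which the arm holds its last target. There are 200 camera calls.

### The job

The slit lamp's base is locked at the back of its rails. By pushing only, swing the red-knobbed cam lever fully over to its free stop, ease the base forward by its body until it meets its front stop without slamming it, then swing the lever fully back so that the base is locked there. Take nothing between the fingers and lift nothing, keep off the joystick and the lamp and microscope, and leave the things lying around where they are.

Things in the scene. Friction and masses are not known exactly. Their poses are not given: they have to be found in the camera images.
- slitlamp: Fixed part of a slit lamp, screwed to the table: glide plate, two side rails (tops at z 22 mm, centre lines y +-165, x -160..240 mm) and the chin rest at x 240 mm (foot 58 mm tall, posts at y +-140 up to z 460). Origin on the table under the instrument's middle; its x axis points forward (to the chin rest), y left, z up. Positions in mm below are in this frame, z from the table.
- carriage (a joint): Travel of the sliding base along slitlamp x, in m: 0 = back, 0.08 = front stop. Pale box 220 long, 200 wide, z 18..73 mm, centre at x -50 + travel, y 0; rear face at x -160 + travel. With its tower about 5.5 kg, about 4.5 N friction, stays where left. The lock's bolt enters a slot in the steel bar on its left side, one slot for the back, one for the front stop (fits within 3 mm of the stop).
- push_pad (a point): Point on the upright rear face of the base (the -x face, with a dark rubber strip 130 mm wide), 45 mm left of its middle, z 48 mm. Push anywhere on this face along slitlamp +x. The joystick stands 95 mm to the right of this point and 57 mm further forward.
- cam_lever (a joint): Angle (rad) of the base lock's cam lever about an upright pivot: 0 = locked stop (cam's high point, bolt in the slot), 2.094 = free stop (low point, bolt drawn; clear from 1.6 up). Grows clockwise seen from above; at angle a the lever points along slitlamp direction 150 deg - a (0 = +x, 90 = +y): back-and-out when locked, forward-and-out when free. About 3 N at the knob; stays where left.
- cam_axis (a point): The pivot of the lever and its brass cam, on the axis at z 50 mm; fixed at x -60, y 150 mm of slitlamp, left of the base. The hub reaches z 68 mm.
- lever_knob (a point): Middle (z 81 mm) of the red upright knob at the lever's end: cylinder 20 mm in diameter, z 60..102 mm, 75 mm from the pivot. The lever arm under it is a flat bar 14 mm wide, z 52..61 mm. Left of the base (y over 112 mm) nothing but the lever stands higher than z 50 mm.
- joystick: Upright black joystick on the base, up to z 180 mm, at x -105 + travel, y -50 mm of slitlamp. Not to be pushed. Origin at its foot, z 73 mm.
- tower: Lamp tower and microscope carried by the base: column at x 0 + travel, y 0 of slitlamp, radius 36 mm, up to z 470 mm; the microscope is swung out to the right (to y -305, z 195..430 mm, within 50 mm of the column's x). Not to be pushed. Origin on the column's axis, z 195 mm.
- drops: A loose eye-drop bottle, 28 mm in diameter and 64 mm tall, standing on the table left of the rails. Origin at the centre of its underside. Leave it.
- remote: A loose black remote control, 160 x 44 x 18 mm, lying on the table right of the rails. Origin at the centre of its underside. Leave it.
- penlight: A loose examination penlight, about 120 mm long and 18 mm thick, lying on the table behind the base on the right. Origin under its middle. Leave it.

How it is judged (in metres and radians):
On the way, in this order (a step that is already met when the one before it is completed fails the run):
1. the cam lever is swung over to the free stop while the base is still at the back (value of joint cam_lever above 1.85 rad and value of joint carriage below 0.03 m), for 0.2 s.
2. the base is pushed forward to its front stop with the lever still free (value of joint carriage above 0.076 m and value of joint cam_lever above 1.7 rad), for 0.2 s.
At the end, for the whole second after the job is handed in: The base stands within 4 mm of its front stop, the cam lever is back within 0.2 rad of its locked stop, both at rest, and the bottle, remote control and penlight are within 20 mm of where they were (value of joint carriage above 0.076 m and value of joint cam_lever below 0.2 rad and velocity of joint carriage between -0.01 and 0.01 m/s and velocity of joint cam_lever between -0.05 and 0.05 rad/s and distance of each of drops, remote, penlight from where it was at the start of the episode below 0.02 m); the robot touches nothing.
It fails at once if the base is forced along its rails while the lock is still on (distance of push_pad from where it was at the start of the episode above 0.006 m and value of joint carriage below 0.074 m and value of joint cam_lever below 1.5 rad).
It fails at once if the base is slammed (faster than 0.4 m/s) (velocity of joint carriage above 0.4 m/s).
It fails at once if the joystick, lamp tower or microscope is pushed (contact force between any of the arm, the fingers and joystick above 2 N or contact force between any of the arm, the fingers and tower above 2 N).
It fails at once if the lever's knob is taken between the fingers (distance between the grasp point and lever_knob below 0.012 m).
It fails at once if the bottle, remote control or penlight is shoved away or lifted (distance of any of drops, remote, penlight from where it was at the start of the episode above 0.03 m).
It also fails if it takes over 70 s, if anything falls off the work surface, if the arm or the gripper's body presses on something with over 40 N, if the wrist force passes 120 N, or if a joint passes its speed limit or range.

## Working session

There is one attempt and no reset: what is moved stays moved. The work goes in short steps, Python scripts to look and compute and a tool call to move; the robot and the scene stay as the last step left them, time stands still between calls to the robot, and variables do not carry over. Pictures are saved under pics/ and viewed, about 8 in all and at most 12, crops included, and the job is handed in when it is done.

Besides the shell and the picture viewer there is one more tool, called after "Emit:" as name([rows], argument=value, ...), one row to a line, values as JSON. arm_command: Moves the arm, as the interface text tells. Its arguments: {"type":"object","properties":{"series":{"type":"array","items":{"type":"array","items":{"type":"array","items":{"type":"number"}}}},"claw":{"type":"number"}},"required":["series"]}

```bash
mkdir -p pics
cat > h.py <<'E'
import numpy as np, cv2
from bench import robot
def cam(n):
    c=robot.camera(n); return c
def save(c,f): cv2.imwrite('pics/'+f,cv2.cvtColor(c['pixels'],cv2.COLOR_RGB2BGR))
def world(c,uv):
    """pixels Nx2 -> world points by depth"""
    uv=np.asarray(uv,float).reshape(-1,2)
    n=cv2.undistortPoints(uv.reshape(-1,1,2),c['mtx'],np.asarray(c['dist_coeffs'],float)).reshape(-1,2)
    z=c['range_z'][uv[:,1].astype(int),uv[:,0].astype(int)]
    p=np.c_[n*z[:,None],z]
    R=cv2.Rodrigues(np.asarray(c['rvec'],float))[0]
    return (p-np.asarray(c['tvec']).reshape(3))@R
def red(c):
    h=cv2.cvtColor(c['pixels'],cv2.COLOR_RGB2HSV)
    return (((h[...,0]<8)|(h[...,0]>172))&(h[...,1]>150)&(h[...,2]>70)).astype(np.uint8)
E
python3 - <<'E'
from h import *
s=robot.read_state(); print(s)
for n in('scene','top'):
    c=cam(n); save(c,n+'0.png')
    m=red(c); k,l,st,ce=cv2.connectedComponentsWithStats(m)
    for i in range(1,k):
        if st[i,4]>15:
            vs=np.argwhere(l==i)[:,::-1]; p=world(c,vs); print(n,st[i],ce[i].round(1),np.median(p,0).round(3),p.max(0).round(3))
E
```

```text
{'time_s': 0.0, 'joints': array([-6.74615218e+01,  2.02624112e+01,  9.36300817e+01,  6.84403238e-04,
        6.61881077e+01, -1.36683228e-01]), 'joint_velocities': array([ 0.01016481, -0.0407489 ,  0.01278308,  0.09149193, -0.01458108,
       -0.00387603]), 'joint_efforts': array([ 1.56408398e-03, -6.05258989e+01, -3.42071486e+01,  1.84361775e-04,
        9.28558235e-03, -8.57036554e-06]), 'ee_pos': array([ 0.24076619, -0.57623558,  0.230555  ]), 'eef_rot': array([-1.79919401e+02, -8.18031276e-04,  2.26748841e+01]), 'force': array([ 0.29272078, -0.13186113, -1.33306151]), 'moment': array([-0.05919798, -0.00682211,  0.01936027]), 'opening': 0.08530209080095162}
scene [224 217   5   5  16] [226.2 219.1] [ 0.522 -0.286  0.019] [ 0.527 -0.279  0.021]
scene [391 297  10   8  56] [395.6 300.6] [0.508 0.189 0.102] [0.515 0.198 0.105]
top [463 246   5   6  26] [465.  248.5] [ 0.525 -0.286  0.019] [ 0.53  -0.282  0.024]
top [218 256   9   8  57] [221.7 259.3] [0.507 0.186 0.102] [0.514 0.195 0.106]
top [241 265   5   5  20] [243.1 267. ] [0.5   0.162 0.024] [0.504 0.166 0.028]
```

View pics/scene0.png

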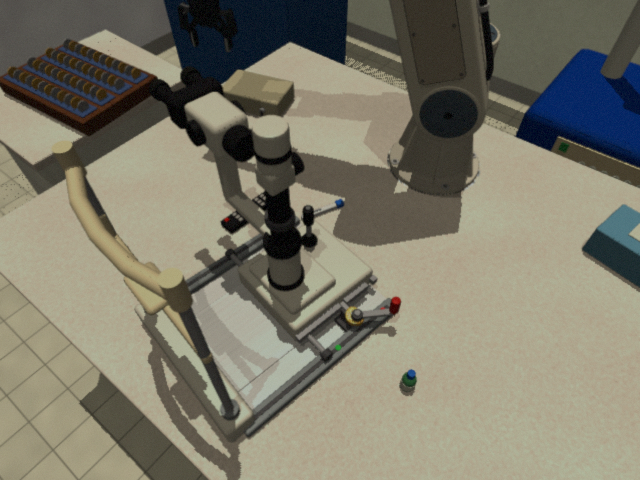

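View pics/top0.png

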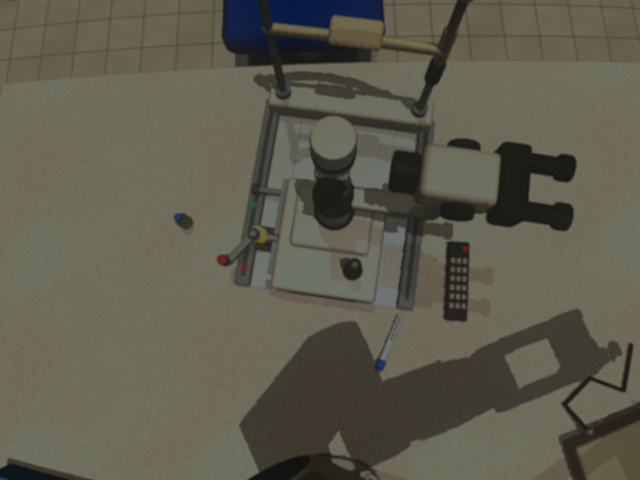

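Scene view: knob at (395,300), bottle (409,380), penlight near (320,212). Top view: knob (222,259), brass cam (260,235), base's rear edge (272,292)–(377,302), bottle (183,220), penlight (388,343). The instrument is turned about -10° and world +x is up in the image.

Run:
```python
from h import *
c=cam('top')
vv,uu=np.mgrid[0:480,0:640]; uv=np.c_[uu.ravel(),vv.ravel()]
P=world(c,uv).reshape(480,640,3)
z=P[...,2]; x=P[...,0]; y=P[...,1]
roi=(uu>230)&(uu<440)&(vv>90)&(vv<312)
m=roi&(z>.06)&(z<.085)&(uu>265)&(uu<395)
n,l,st,_=cv2.connectedComponentsWithStats(m.astype(np.uint8)); i=1+st[1:,4].argmax(); m=l==i
print('z med',np.median(z[m]))
r=cv2.minAreaRect(P[m][:,:2].astype(np.float32)); print('base rect',r, cv2.boxPoints(r).round(3).tolist())
# rear edge fit: per column, lowest mask pixel
e=[(u,np.where(m[:,u])[0].max()) for u in range(280,372)]
q=P[[b for a,b in e],[a for a,b in e]]
f=cv2.fitLine(q[:,:2].astype(np.float32),cv2.DIST_HUBER,0,.01,.01).ravel(); print('rear edge',f,np.degrees(np.arctan2(f[1],f[0])))
e=[(np.where(m[v])[0].min(),v) for v in range(235,285)]
q=P[[b for a,b in e],[a for a,b in e]]
f=cv2.fitLine(q[:,:2].astype(np.float32),cv2.DIST_HUBER,0,.01,.01).ravel(); print('left edge',f,np.degrees(np.arctan2(f[1],f[0])))
h=cv2.cvtColor(c['pixels'],cv2.COLOR_RGB2HSV)
b=(h[...,0]>15)&(h[...,0]<35)&(h[...,1]>110)&(h[...,2]>90)&(uu>240)&(uu<280)&(vv>215)&(vv<255)
print('brass',b.sum(),P[b].mean(0),P[b].min(0),P[b].max(0))
k=red(c).astype(bool)&(z>.09); kp=P[k]; print('knob',(kp.min(0)+kp.max(0))/2)
for nme,a in(('bottle',(170,200,205,235)),('pen',(370,405,312,372))):
    mm=(uu>a[0])&(uu<a[1])&(vv>a[2])&(vv<a[3])&(z>.01); print(nme,P[mm].mean(0),P[mm].min(0),P[mm].max(0))
```

```text
z med 0.07261763280928149
base rect ((0.5444039106369019, -0.013828650116920471), (0.2007705122232437, 0.22241266071796417), 80.03485107421875) [[0.4180000126361847, -0.09300000220537186], [0.6370000243186951, -0.13199999928474426], [0.6710000038146973, 0.06599999964237213], [0.4519999921321869, 0.10400000214576721]]
rear edge [ 0.17155932  0.9851738   0.43540433 -0.00244347] 80.121506
left edge [ 0.98489445 -0.17315567  0.5082801   0.09275253] -9.971347
brass 89 [0.55865945 0.11870048 0.04932524] [0.54568813 0.11066853 0.01833141] [0.57536031 0.13249009 0.0546261 ]
knob [0.45564712 0.08702798 0.5370657 ]
bottle [0.59512343 0.27966736 0.04655199] [ 0.39780328 -0.0195991   0.01014045] [0.61190471 0.29751699 0.97538593]
pen [ 0.34373802 -0.12178304  0.04020421] [ 0.28846428 -0.15478134  0.01008754] [ 0.40050059 -0.0195991   0.97538593]
```

```bash
cat >> h.py <<'E'
Y=np.radians(-9.96); O=np.array([.595,-.021]); EX=np.array([np.cos(Y),np.sin(Y)]); EY=np.array([-EX[1],EX[0]])
def L(x,y): return O+x/1e3*EX+y/1e3*EY     # slitlamp mm -> world
def rows(wps,start=None):
    """wps: (x,y,z,yawdeg) -> rows for arm_command from current pose"""
    s=robot.read_state(); p=np.array(s['ee_pos']); yaw=s['eef_rot'][2]
    if start is not None: p,yaw=np.array(start[:3]),start[3]
    a=np.radians(yaw); tx=np.array([np.cos(a),np.sin(a),0]); ty=np.array([np.sin(a),-np.cos(a),0])
    out=[]
    for w in wps:
        d=(np.array(w[:3])-p)*100; t=-np.radians((w[3]-yaw+180)%360-180)
        out.append([round(float(v),2) for v in (d@tx,d@ty,-d[2],t)])
    print('pose',p.round(4),round(float(yaw),2),'F',np.round(s['force'],1),'t',s['time_s']); print(out)
def arc(angs,off,z,yawoff=0,r=75):
    """lever angle a deg; off mm ccw (trailing while freeing) of the knob"""
    o=[]
    for a in angs:
        th=np.radians(150-a); q=np.array([-60,150])+r*np.array([np.cos(th),np.sin(th)])+off*np.array([-np.sin(th),np.cos(th)])
        w=L(*q); o.append((w[0],w[1],z,150-a-9.96+yawoff))
    return o
E
python3 - <<'E'
from h import *
print(L(-60,150),L(-125,187.5),L(-105,-50))
s=robot.read_state(); 
for w in [(.34,-.25,.24,70),(.36,0,.24,110),arc([0],42,.24)[0],arc([0],42,.070)[0]]: rows([w])
E
```

```text
[0.56184837 0.13711695] [0.50431402 0.18529422] [ 0.48293445 -0.05208557]
pose [ 0.2408 -0.5764  0.2307] 22.68 F [ 1.2 -0.4 -0. ] t 0.15
[[21.73, -26.29, -0.93, -0.83]]
pose [ 0.2408 -0.5764  0.2307] 22.68 F [ 1.2 -0.4 -0. ] t 0.15
[[33.22, -48.58, -0.93, -1.52]]
pose [ 0.2408 -0.5764  0.2307] 22.68 F [ 1.2 -0.4 -0. ] t 0.15
[[49.95, -58.18, -0.93, -2.05]]
pose [ 0.2408 -0.5764  0.2307] 22.68 F [ 1.2 -0.4 -0. ] t 0.15
[[49.95, -58.18, 16.07, -2.05]]
```

Emit:
arm_command([
  [[4, -7, 0, -0.15], [8, -11, 0, -0.3], [12, -15, 0, -0.45], [15, -20, 0, -0.6], [18, -24, 0, -0.75], [21.6, -26, 0, -0.8]],
], claw=0)

```text
time_s: 0.75
ee_pos: [0.3226, -0.2875, 0.2311]
eef_rot: [-180.0, -0.0, 68.8]
force: [1.0, -0.3, 0.3]
opening: 0.0003
```

Run:
```python
from h import *
rows([(.355,-.02,.235,110),(.40,.13,.235,140),arc([0],42,.235)[0]],start=(.3365,-.2505,.2305,68.5))
```

```text
pose [ 0.3365 -0.2505  0.2305] 68.5 F [ 1.  -0.3  0.3] t 0.75
[[22.12, -6.73, -0.45, -0.72], [37.73, -8.04, -0.45, -1.25], [42.71, -1.68, -0.45, -1.25]]
```

Emit:
arm_command([
  [[5, -1.5, 0, -0.15], [10, -3, 0, -0.3], [15, -4.5, 0, -0.45], [19, -6, 0, -0.6], [23, -7, 0, -0.75], [27, -7.5, 0, -0.9], [31, -8, 0, -1.05], [31, -8, 0, -1.05]],
])

```text
time_s: 1.55
ee_pos: [0.3633, 0.0319, 0.2315]
eef_rot: [179.9, -0.0, 129.2]
force: [-1.1, -0.4, -0.3]
opening: 0.0001
```

Run:
```python
from h import *
rows([arc([0],45,.235)[0],arc([0],45,.070)[0]])
```

```text
pose [0.3633 0.0319 0.2315] 129.23 F [-1.1 -0.4 -0.3] t 1.55
[[2.12, 16.21, -0.35, -0.19], [2.12, 16.21, 16.15, -0.19]]
```

Emit:
arm_command([
  [[0.5, 4, 0, -0.1], [1, 8, 0, -0.19], [1.5, 12, 0, -0.19], [2.1, 16.2, 0, -0.19], [2.1, 16.2, 4, -0.19], [2.1, 16.2, 8, -0.19], [2.1, 16.2, 8, -0.19], [2.1, 16.2, 8, -0.19]],
])

```text
time_s: 2.35
ee_pos: [0.4755, 0.145, 0.1514]
eef_rot: [-179.9, -0.1, 139.5]
force: [-0.5, 0.1, 0.2]
opening: -0.0002
```

Run:
```python
from h import *
rows([arc([0],45,.070)[0]])
c=cam('wrist'); save(c,'w1.png')
m=red(c); k,l,st,ce=cv2.connectedComponentsWithStats(m); i=1+st[1:,4].argmax()
s=robot.read_state()
vs=np.argwhere(l==i)[:,::-1].astype(float)
n=cv2.undistortPoints(vs.reshape(-1,1,2),c['mtx'],np.asarray(c['dist_coeffs'],float)).reshape(-1,2)
z=c['range_z'][vs[:,1].astype(int),vs[:,0].astype(int)]
p=np.c_[n*z[:,None],z,np.ones(len(z))]@np.array(c['hand_eye']).T
from scipy.spatial.transform import Rotation as R
w=R.from_euler('xyz',s['eef_rot'],degrees=True).apply(p[:,:3])+s['ee_pos']
t=w[w[:,2]>.098]; print(st[i],'knob top',t.min(0),t.max(0),(t.min(0)+t.max(0))/2, 'exp',L(-125,187.5))
```

```text
pose [0.4755 0.145  0.1514] 139.49 F [-0.5  0.1  0.2] t 2.35
[[0.38, 0.44, 8.14, -0.01]]
[413 245  36  34 915] knob top [0.41628998 0.17854697 0.09830889] [0.51551361 0.19661224 0.29442958] [0.4659018  0.18757961 0.19636923] exp [0.50431402 0.18529422]
```

View pics/w1.png

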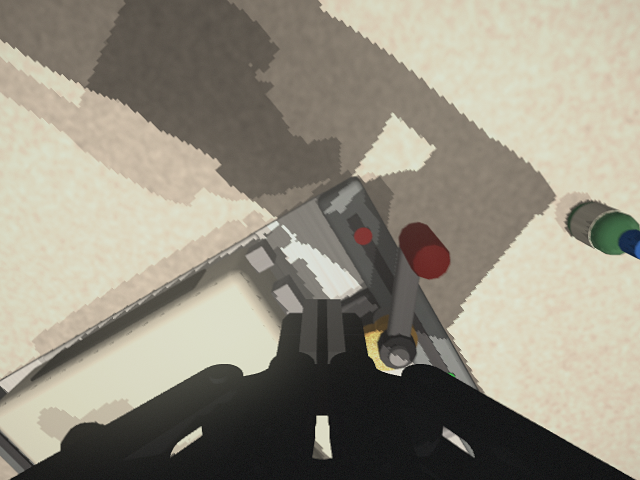

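The wrist view shows the knob at (425,250) to the right of the fingers (315,330), with the hub at (397,350) and the bottle well outside at (605,230). The knob measures about 2 mm from where I expected it. Next I descend.

Emit:
arm_command([
  [[0.3, 0.2, 3, 0], [0.3, 0.2, 6, 0], [0.3, 0.2, 8, 0], [0.3, 0.2, 8, 0], [0.3, 0.2, 8, 0]],
])

```text
time_s: 2.9
ee_pos: [0.4761, 0.1493, 0.0731]
eef_rot: [179.9, 0.1, 139.5]
force: [0.8, 0.2, 0.6]
opening: -0.0002
```

```bash
sed -i 's/\[.595,-.021\]/[.596,-.019]/' h.py
python3 - <<'E'
from h import *
rows([arc([0],35,.072)[0]]+arc([0,6,12,18,24,30,36],24.5,.072))
E
```

```text
pose [0.4761 0.1493 0.0731] 139.53 F [0.8 0.2 0.6] t 2.9
[[0.21, 1.29, 0.11, -0.01], [0.22, 2.34, 0.11, -0.01], [0.44, 3.14, 0.11, 0.1], [0.58, 3.95, 0.11, 0.2], [0.63, 4.78, 0.11, 0.31], [0.6, 5.6, 0.11, 0.41], [0.48, 6.42, 0.11, 0.51], [0.27, 7.22, 0.11, 0.62]]
```

Emit:
arm_command([
  [[0.2, 1.2, 0, 0], [0.2, 2.3, 0, 0], [0.4, 3.1, 0, 0.1], [0.6, 3.95, 0, 0.2], [0.6, 4.8, 0, 0.3], [0.6, 5.6, 0, 0.41], [0.5, 6.4, 0, 0.51], [0.3, 7.2, 0, 0.62]],
])

```text
time_s: 3.7
ee_pos: [0.5195, 0.2066, 0.0719]
eef_rot: [-180.0, 0.0, 103.8]
force: [-2.2, -3.5, 0.4]
opening: 0.0002
```

Run:
```python
from h import *
s=arc([36],24.5,.073)[0]
rows(arc([42,48,54,60,66,72,78,84],24.5,.073),start=s)
c=cam('wrist'); save(c,'w2.png')
```

```text
pose [0.5209 0.2059 0.073 ] 104.04 F [-2.2 -3.5  0.4] t 3.7
[[0.22, 0.8, -0.0, 0.1], [0.35, 1.61, -0.0, 0.21], [0.39, 2.44, -0.0, 0.31], [0.35, 3.26, -0.0, 0.42], [0.22, 4.08, -0.0, 0.52], [0.01, 4.88, -0.0, 0.63], [-0.29, 5.65, -0.0, 0.73], [-0.66, 6.38, -0.0, 0.84]]
```

View pics/w2.png

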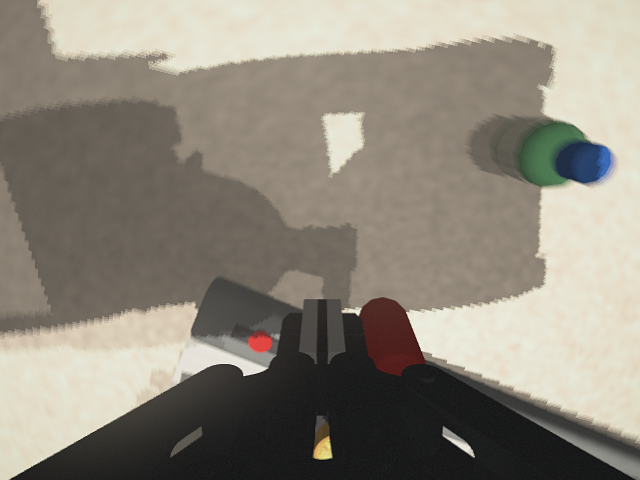

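The knob (390,335) rides on the finger's right side, the hub shows centred below at (322,440), and the bottle (570,155) is clear. The push continues.

Emit:
arm_command([
  [[0.2, 0.8, 0, 0.1], [0.3, 1.6, 0, 0.21], [0.4, 2.4, 0, 0.31], [0.3, 3.3, 0, 0.42], [0.2, 4.1, 0, 0.52], [0, 4.9, 0, 0.63], [-0.3, 5.6, 0, 0.73], [-0.7, 6.4, 0, 0.84]],
])

```text
time_s: 4.55
ee_pos: [0.583, 0.2156, 0.0717]
eef_rot: [-180.0, -0.0, 55.8]
force: [-3.1, 0.5, -0.1]
opening: -0.0
```

Run:
```python
from h import *
rows(arc([90,96,102,108,112,116],24.5,.073))
```

```text
pose [0.583  0.2156 0.0717] 55.82 F [-3.1  0.5 -0.1] t 4.55
[[0.25, 0.94, -0.13, 0.1], [0.38, 1.76, -0.13, 0.21], [0.43, 2.58, -0.13, 0.31], [0.39, 3.41, -0.13, 0.41], [0.32, 3.95, -0.13, 0.48], [0.21, 4.49, -0.13, 0.55]]
```

Emit:
arm_command([
  [[0.2, 0.9, 0, 0.1], [0.3, 1.7, 0, 0.21], [0.4, 2.5, 0, 0.31], [0.3, 3.4, 0, 0.41], [0.2, 3.9, 0, 0.48], [0.1, 4.4, 0, 0.55]],
])

```text
time_s: 5.15
ee_pos: [0.621, 0.1921, 0.072]
eef_rot: [-180.0, -0.1, 24.4]
force: [-0.8, 3.9, -2.0]
opening: 0.0001
```

Run:
```python
from h import *
rows(arc([116,118,120,122,124],24.5,.073))
```

```text
pose [0.621  0.1921 0.072 ] 24.36 F [-0.8  3.9 -2. ] t 5.15
[[0.03, 0.02, -0.1, 0.01], [0.11, 0.28, -0.1, 0.04], [0.18, 0.55, -0.1, 0.08], [0.24, 0.82, -0.1, 0.11], [0.29, 1.09, -0.1, 0.15]]
```

Emit:
arm_command([
  [[0.1, 0.25, 0, 0.04], [0.2, 0.5, 0, 0.07], [0.2, 0.7, 0, 0.07], [0.2, 0.7, 0, 0.07]],
])

```text
time_s: 5.55
ee_pos: [0.6256, 0.1858, 0.0719]
eef_rot: [-180.0, -0.1, 20.5]
force: [0.8, 3.2, -0.5]
opening: 0.0001
```

Emit:
arm_command([
  [[0, 0.2, 0, 0], [0, 0.4, 0, 0], [0, 0.5, 0, 0], [0, 0.5, 0, 0]],
])

```text
time_s: 5.95
ee_pos: [0.6261, 0.1839, 0.0719]
eef_rot: [-179.7, -0.1, 20.4]
force: [-4.8, 18.8, 2.5]
opening: 0.0001
```

Emit:
arm_command([
  [[0, -1.5, 0, 0], [0, -3, 0, 0], [0, -3, -4, 0], [0, -3, -8, 0], [0, -3, -12, 0], [0, -3, -15, 0], [0, -3, -15, 0]],
])

```text
time_s: 6.65
ee_pos: [0.6181, 0.2096, 0.2264]
eef_rot: [179.9, -0.4, 20.4]
force: [0.3, 0.1, 0.4]
opening: -0.0003
```

Run:
```python
from h import *
c=cam('top'); save(c,'t2.png')
k=np.argwhere(red(c)>0)[:,::-1]; p=world(c,k); t=p[(p[:,2]>.09)&(p[:,2]<.12)&(abs(p[:,0]-.62)<.1)&(abs(p[:,1]-.17)<.1)]
print('knob',len(t), (t.min(0)+t.max(0))/2 if len(t) else None,'exp free',L(5,187.5),'pivot',L(-60,150))
a=L(-215,45); b=L(-185,45)
rows([(*a,.222,-10),(*a,.042,-10)])
```

```text
knob 60 [0.63021195 0.16022132 0.10175379] exp free [0.63335476 0.16480934] pivot [0.56284837 0.13911695]
pose [0.6169 0.2092 0.2236] 20.42 F [ 0.3 -0.7 -0.6] t 6.7
[[-26.2, 5.9, 0.16, 0.53], [-26.2, 5.9, 18.16, 0.53]]
```

Emit:
arm_command([
  [[-4.5, 1, 0, 0.1], [-9, 2, 0, 0.2], [-13.5, 3, 0, 0.3], [-18, 4, 0, 0.4], [-22.5, 5, 0, 0.53], [-26.2, 5.9, 0, 0.53], [-26.2, 5.9, 0, 0.53], [-26.2, 5.9, 0, 0.53]],
])

```text
time_s: 7.5
ee_pos: [0.3901, 0.0618, 0.2206]
eef_rot: [180.0, 0.0, -10.0]
force: [0.6, -0.3, 0.5]
opening: -0.0003
```

Run:
```python
from h import *
a=L(-215,45); rows([(*a,.042,-10)])
```

```text
pose [0.3901 0.0618 0.2206] -10.01 F [ 0.6 -0.3  0.5] t 7.5
[[0.18, -0.11, 17.86, -0.0]]
```

Emit:
arm_command([
  [[0, 0, 5, 0], [0, 0, 10, 0], [0, 0, 15, 0], [0, 0, 17.6, 0], [0, 0, 17.6, 0], [1.5, 0, 17.6, 0], [3, 0, 17.6, 0], [3, 0, 17.6, 0]],
])

```text
time_s: 8.3
ee_pos: [0.4257, 0.0571, 0.0472]
eef_rot: [-179.9, -0.4, -10.0]
force: [0.6, -0.5, -0.1]
opening: 0.0
```

Run:
```python
from h import *
rows([(*L(-171,45),.044,-10)])
c=cam('wrist'); save(c,'w3.png')
```

```text
pose [0.4257 0.0571 0.0472] -10.0 F [ 0.6 -0.5 -0.1] t 8.3
[[0.99, 0.05, 0.32, -0.0]]
```

View pics/w3.png

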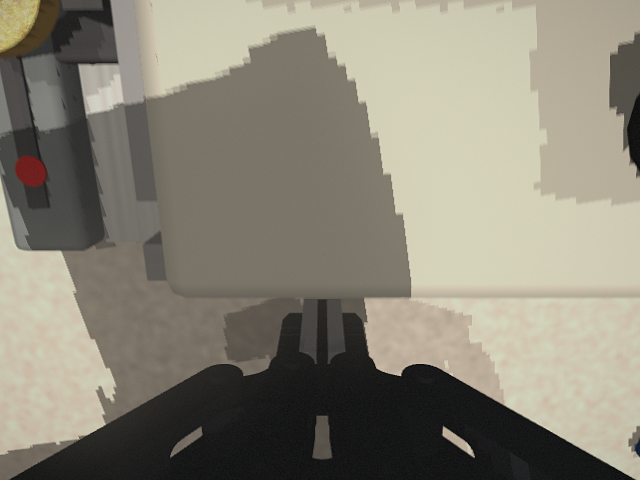

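The fingertips (322,305) stand square behind the rear face (edge at row 297), and the joystick is far to the right at (630,120). I start the push slowly.

Emit:
arm_command([
  [[0.3, 0, 0, 0], [0.6, 0, 0, 0], [0.9, 0, 0, 0], [1.2, 0, 0, 0], [1.6, 0, 0, 0], [2.0, 0, 0, 0], [2.5, 0, 0, 0], [3, 0, 0, 0]],
])

```text
time_s: 9.15
ee_pos: [0.4486, 0.0517, 0.0449]
eef_rot: [180.0, 0.2, -10.0]
force: [-4.0, 1.3, 2.5]
opening: -0.0002
```

Emit:
arm_command([
  [[0.5, 0, 0, 0], [1, 0, 0, 0], [1.5, 0, 0, 0], [2, 0, 0, 0], [2.5, 0, 0, 0], [3, 0, 0, 0], [3.5, 0, 0, 0], [4, 0, 0, 0]],
])

```text
time_s: 9.95
ee_pos: [0.4881, 0.0448, 0.045]
eef_rot: [180.0, 0.2, -10.0]
force: [-3.9, 1.2, 4.9]
opening: 0.0
```

Emit:
arm_command([
  [[0.4, 0, 0, 0], [0.8, 0, 0, 0], [1.2, 0, 0, 0], [1.5, 0, 0, 0], [1.8, 0, 0, 0], [2.1, 0, 0, 0], [2.3, 0, 0, 0], [2.4, 0, 0, 0]],
])

```text
time_s: 10.75
ee_pos: [0.5113, 0.0407, 0.0449]
eef_rot: [180.0, 0.2, -10.0]
force: [-12.7, 2.4, 8.8]
opening: -0.0001
```

Emit:
arm_command([
  [[0.2, 0, 0, 0], [0.4, 0, 0, 0], [0.5, 0, 0, 0], [0.5, 0, 0, 0]],
])

```text
time_s: 11.15
ee_pos: [0.5112, 0.0404, 0.0443]
eef_rot: [179.9, 0.8, -10.0]
force: [-24.5, 7.3, 17.2]
opening: 0.0004
```

Emit:
arm_command([
  [[-1, 0, 0, 0], [-3, 0, 0, 0], [-5, 0, 0, 0], [-5, 0, -5, 0], [-5, 0, -10, 0], [-5, 0, -15, 0], [-5, 0, -18.5, 0], [-5, 0, -18.5, 0]],
])

```text
time_s: 11.95
ee_pos: [0.4731, 0.0488, 0.236]
eef_rot: [-179.8, -0.7, -10.0]
force: [-0.6, -0.2, 0.1]
opening: -0.0004
```

Run:
```python
from h import *
c=cam('scene'); save(c,'s2.png')
k=np.argwhere(red(c)>0)[:,::-1]; p=world(c,k); t=p[(p[:,2]>.09)&(p[:,2]<.12)]
print('knob',len(t),np.median(t,0) if len(t) else 0)
c=cam('top')
vv,uu=np.mgrid[0:480,0:640]; P=world(c,np.c_[uu.ravel(),vv.ravel()]).reshape(480,640,3)
m=(P[...,2]>.066)&(P[...,2]<.08)
q=(P[m][:,:2]-O)@np.c_[EX,EY]*1e3
q=q[(abs(q[:,1])<90)&(q[:,0]<0)&(q[:,0]>-165)]; print('rear edge local x',np.percentile(q[:,0],[0,1,3]))
k=np.argwhere(red(c)>0)[:,::-1]; p=world(c,k); t=p[(p[:,2]>.09)&(p[:,2]<.12)]
print('knob top',len(t),np.median(t,0) if len(t) else 0)
print('waypoints from cur:'); 
w=arc([120],-45,.225,0)[0]; print(w); rows([(*L(-150,187),.225,20),w,(*w[:2],.073,20)])
```

```text
knob 73 [0.63036184 0.16238341 0.10194231]
rear edge local x [-81.56113179 -80.2984042  -79.01835928]
knob top 0 0
waypoints from cur:
(np.float64(0.6487278122093261), np.float64(0.12254224187311775), 0.225, 20.04)
pose [0.4701 0.0485 0.2313] -9.98 F [-1.4 -0.2 -1.6] t 12.05
[[-1.44, -14.23, 0.63, -0.52], [16.31, -10.39, 0.63, -0.52], [16.31, -10.39, 15.83, -0.52]]
```

View pics/s2.png

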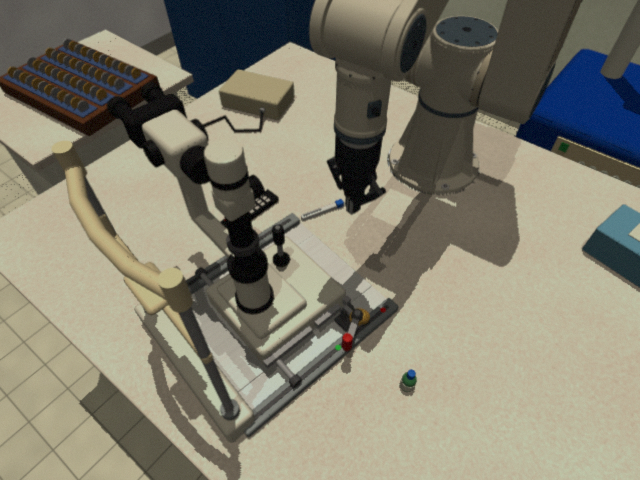

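The scene view shows the base forward, the lever still free with its knob at (347,342), and the bottle (409,380) and penlight (322,210) unmoved. The rear edge measures -80 mm, so the base is at its stop. Next I take the tool to the inner side of the knob.

Run:
```python
from h import *
w=arc([120],-38,.225,0)[0]; print(w); rows([(*L(-110,190),.225,20),w],start=(.4711,.0485,.2305,-10))
```

```text
(np.float64(0.6463290795854041), np.float64(0.1291184171900426), 0.225, 20.04)
pose [0.4711 0.0485 0.2305] -10.0 F [-1.4 -0.2 -1.6] t 12.05
[[2.46, -14.51, 0.55, -0.52], [15.86, -10.98, 0.55, -0.52]]
```

Emit:
arm_command([
  [[1, -4.5, 0, -0.1], [1.5, -9, 0, -0.2], [2.5, -13, 0, -0.3], [5.5, -14, 0, -0.4], [9, -14, 0, -0.52], [11, -14, 0, -0.52], [11, -14, 0, -0.52]],
])

```text
time_s: 12.75
ee_pos: [0.603, 0.1668, 0.2278]
eef_rot: [180.0, 0.1, 19.8]
force: [0.3, 0.3, -0.9]
opening: 0.0002
```

Run:
```python
from h import *
w=arc([120],-38,.225,0)[0]; rows([w,(*w[:2],.073,20)])
```

```text
pose [0.603  0.1668 0.2278] 19.77 F [ 0.3  0.3 -0.9] t 12.75
[[2.8, 5.01, 0.28, -0.0], [2.8, 5.01, 15.48, -0.0]]
```

Emit:
arm_command([
  [[1.2, 2.5, 0, 0], [2.5, 5.0, 0, 0], [2.5, 5.0, 0, 0], [2.5, 5.0, 3, 0], [2.5, 5.0, 6, 0], [2.5, 5.0, 8, 0], [2.5, 5.0, 8, 0]],
])

```text
time_s: 13.45
ee_pos: [0.6382, 0.1287, 0.1462]
eef_rot: [-179.9, 0.4, 19.8]
force: [-0.3, 0.1, -0.5]
opening: 0.0003
```

Run:
```python
from h import *
w=arc([120],-38,.073,0)[0]; rows([w])
c=cam('wrist'); save(c,'w4.png')
```

```text
pose [0.6382 0.1287 0.1462] 19.8 F [-0.3  0.1 -0.5] t 13.45
[[0.78, 0.23, 7.32, -0.0]]
```

View pics/w4.png

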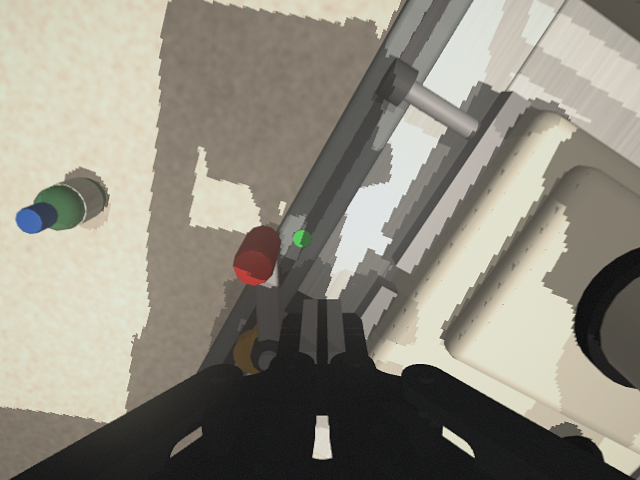

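The knob (255,265) is to the left of the fingers (320,330), and the gap over the lever and base is clear. I descend and begin the return push.

Emit:
arm_command([
  [[0.5, 0.3, 3, 0], [0.5, 0.3, 6, 0], [0.5, 0.3, 7.3, 0], [0.5, 0.3, 7.3, 0], [0.5, 0.3, 7.3, 0]],
])

```text
time_s: 14.0
ee_pos: [0.6482, 0.1278, 0.0786]
eef_rot: [180.0, -0.1, 19.8]
force: [0.2, 0.5, 0.5]
opening: 0.0001
```

Run:
```python
from h import *
rows(arc([120],-30,.073)+arc([120,114,108,102,96,90,84],-24.5,.073))
```

```text
pose [0.6482 0.1278 0.0786] 19.81 F [0.2 0.5 0.5] t 14.0
[[-0.14, -0.98, 0.56, -0.0], [-0.14, -1.53, 0.56, -0.0], [0.07, -2.33, 0.56, -0.11], [0.2, -3.15, 0.56, -0.21], [0.24, -3.97, 0.56, -0.32], [0.2, -4.8, 0.56, -0.42], [0.06, -5.61, 0.56, -0.53], [-0.15, -6.41, 0.56, -0.63]]
```

Emit:
arm_command([
  [[-0.2, -0.9, 0.3, 0], [-0.2, -1.5, 0.3, 0], [0, -2.3, 0.3, -0.1], [0.1, -3.15, 0.3, -0.21], [0.2, -4, 0.3, -0.32], [0.1, -4.8, 0.3, -0.42], [0, -5.6, 0.3, -0.53], [-0.2, -6.4, 0.3, -0.63]],
])

```text
time_s: 14.8
ee_pos: [0.6242, 0.1875, 0.0751]
eef_rot: [179.9, -0.0, 56.2]
force: [1.7, -3.6, -0.4]
opening: 0.0001
```

Run:
```python
from h import *
rows(arc([78,72,66,60,54,48,42,36],-24.5,.073),start=arc([84],-24.5,.073)[0])
```

```text
pose [0.6251 0.1876 0.073 ] 56.04 F [ 1.7 -3.6 -0.4] t 14.8
[[0.22, -0.8, -0.0, -0.1], [0.35, -1.61, -0.0, -0.21], [0.39, -2.44, -0.0, -0.31], [0.35, -3.26, -0.0, -0.42], [0.22, -4.08, -0.0, -0.52], [0.01, -4.88, -0.0, -0.63], [-0.29, -5.65, -0.0, -0.73], [-0.66, -6.38, -0.0, -0.84]]
```

Emit:
arm_command([
  [[0.2, -0.8, 0, -0.1], [0.3, -1.6, 0, -0.21], [0.4, -2.4, 0, -0.31], [0.3, -3.3, 0, -0.42], [0.2, -4.1, 0, -0.52], [0, -4.9, 0, -0.63], [-0.3, -5.6, 0, -0.73], [-0.7, -6.4, 0, -0.84]],
])

```text
time_s: 15.6
ee_pos: [0.5682, 0.2187, 0.0755]
eef_rot: [179.8, -0.1, 104.3]
force: [2.6, 2.3, -1.4]
opening: -0.0001
```

Run:
```python
from h import *
rows(arc([30,24,18,12,8,4,1],-24.5,.075))
```

```text
pose [0.5682 0.2187 0.0755] 104.29 F [ 2.6  2.3 -1.4] t 15.6
[[0.13, -0.8, 0.05, -0.1], [0.26, -1.61, 0.05, -0.21], [0.31, -2.44, 0.05, -0.31], [0.27, -3.26, 0.05, -0.41], [0.2, -3.81, 0.05, -0.48], [0.09, -4.35, 0.05, -0.55], [-0.02, -4.75, 0.05, -0.61]]
```

Emit:
arm_command([
  [[0.1, -0.8, 0, -0.1], [0.2, -1.6, 0, -0.21], [0.3, -2.4, 0, -0.31], [0.2, -3.3, 0, -0.41], [0.2, -3.8, 0, -0.48], [0.1, -4.3, 0, -0.55], [0, -4.7, 0, -0.61], [0, -4.7, 0, -0.61]],
])

```text
time_s: 16.4
ee_pos: [0.5217, 0.2068, 0.0753]
eef_rot: [179.9, 0.0, 139.1]
force: [1.1, 2.0, 0.7]
opening: 0.0001
```

Emit:
arm_command([
  [[0, -0.3, 0, 0], [0, -0.5, 0, 0], [0, -0.5, 0, 0]],
])

```text
time_s: 16.7
ee_pos: [0.5183, 0.202, 0.0745]
eef_rot: [180.0, 0.0, 138.9]
force: [1.7, 2.8, 0.4]
opening: 0.0002
```

Not at the stop yet: it moved the full 5 mm at about 3 N.

Emit:
arm_command([
  [[0, -0.2, 0, 0], [0, -0.4, 0, 0], [0, -0.6, 0, 0], [0, -0.6, 0, 0]],
])

```text
time_s: 17.1
ee_pos: [0.5172, 0.2003, 0.0748]
eef_rot: [179.5, 0.1, 138.9]
force: [8.4, 19.4, -8.1]
opening: 0.0002
```

Stop reached at about 21 N. I back off outward, rise and check.

Emit:
arm_command([
  [[0, 1.5, 0, 0], [0, 3, 0, 0], [0, 3, -4, 0], [0, 3, -8, 0], [0, 3, -12, 0], [-3, 3, -15, 0], [-6, 3, -15, 0], [-6, 3, -15, 0]],
])

```text
time_s: 17.9
ee_pos: [0.5821, 0.1789, 0.2254]
eef_rot: [179.9, 0.1, 138.9]
force: [-0.1, -0.7, -0.4]
opening: -0.0001
```

Run:
```python
from h import *
print(robot.read_state()['ee_pos'])
for n in('scene','top'):
    c=cam(n); save(c,n+'9.png')
    k=np.argwhere(red(c)>0)[:,::-1]; p=world(c,k); t=p[(p[:,2]>.09)&(p[:,2]<.12)]
    if len(t):
        q=np.median(t,0)[:2]; d=(q-L(-60,150))@np.c_[EX,EY]; print(n,'knob',q,'lever a',150-np.degrees(np.arctan2(d[1],d[0])))
vv,uu=np.mgrid[0:480,0:640]; P=world(c,np.c_[uu.ravel(),vv.ravel()]).reshape(480,640,3)
m=(P[...,2]>.066)&(P[...,2]<.08)
q=(P[m][:,:2]-O)@np.c_[EX,EY]*1e3
q=q[(abs(q[:,1])<90)&(q[:,0]<0)&(q[:,0]>-165)]; print('rear edge',np.percentile(q[:,0],[0,1,3]))
```

```text
[0.58209127 0.17892934 0.22541824]Traceback (most recent call last):
  File "<stdin>", line 5, in <module>
  File "h.py", line 9, in world
    n=cv2.undistortPoints(uv.reshape(-1,1,2),c['mtx'],np.asarray(c['dist_coeffs'],float)).reshape(-1,2)
      ~~~~~~~~~~~~~~~~~~~^^^^^^^^^^^^^^^^^^^^^^^^^^^^^^^^^^^^^^^^^^^^^^^^^^^^^^^^^^^^^^^^
cv2.error: OpenCV(4.12.0) /io/opencv/modules/calib3d/src/undistort.dispatch.cpp:347: error: (-215:Assertion failed) CV_IS_MAT(_src) && CV_IS_MAT(_dst) && (_src->rows == 1 || _src->cols == 1) && (_dst->rows == 1 || _dst->cols == 1) && _src->cols + _src->rows - 1 == _dst->rows + _dst->cols - 1 && (CV_MAT_TYPE(_src->type) == CV_32FC2 || CV_MAT_TYPE(_src->type) == CV_64FC2) && (CV_MAT_TYPE(_dst->type) == CV_32FC2 || CV_MAT_TYPE(_dst->type) == CV_64FC2) in function 'cvUndistortPointsInternal'
```

View pics/scene9.png

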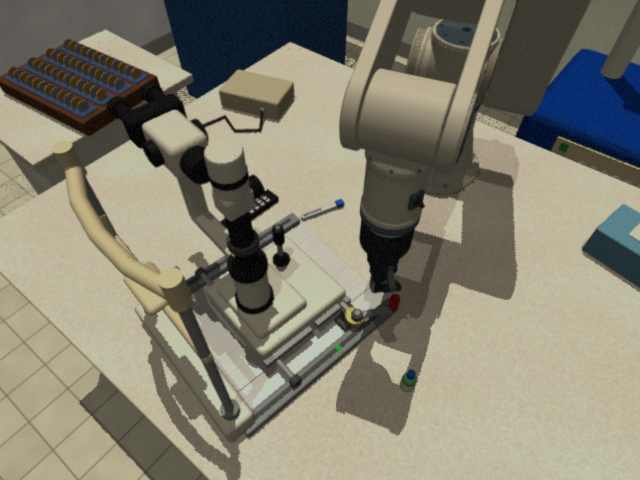

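The knob (394,302) is back at its locked place, and the bottle (409,380) and penlight (325,210) are unmoved. The arm shades the knob, so I move it away for a clean check.

Emit:
arm_command([
  [[4, -2, 0, 0], [8, -4, 0, 0], [12, -7, 0, 0], [14, -11, 0, 0], [14, -15, 0, 0], [14, -15, 0, 0], [14, -15, 0, 0]],
])

```text
time_s: 18.65
ee_pos: [0.3744, 0.1594, 0.2241]
eef_rot: [-180.0, -0.0, 139.0]
force: [-0.0, 0.0, 0.5]
opening: -0.0001
```

Run:
```python
from h import *
print(robot.read_state()['ee_pos'])
for n in('scene','top'):
    c=cam(n); save(c,n+'10.png')
    vv,uu=np.mgrid[0:480,0:640]; P=world(c,np.c_[uu.ravel(),vv.ravel()]).reshape(480,640,3)
    t=P[(P[...,2]>.09)&(P[...,2]<.112)&(np.hypot(P[...,0]-.505,P[...,1]-.187)<.04)]
    if len(t):
        q=np.median(t,0)[:2]; d=(q-L(-60,150))@np.c_[EX,EY]; print(n,'knob',len(t),q,'lever a deg',150-np.degrees(np.arctan2(d[1],d[0])))
    q=(P[...,:2]-O)@np.c_[EX,EY]*1e3; m=(P[...,2]>.066)&(P[...,2]<.08)&(abs(q[...,1])<90)&(q[...,0]<0)&(q[...,0]>-165)
    print(n,'rear edge',np.percentile(q[m][:,0],[0,1,3]))
```

```text
[0.37436246 0.15936694 0.22413472]
scene knob 93 [0.50554983 0.18569849] lever a deg -0.850194731107365
scene rear edge [-82.30862858 -80.50114009 -78.48741713]
top knob 102 [0.50232451 0.18107982] lever a deg -5.225354385945707
top rear edge [-81.75110911 -80.52956116 -79.15622167]
```

View pics/top10.png

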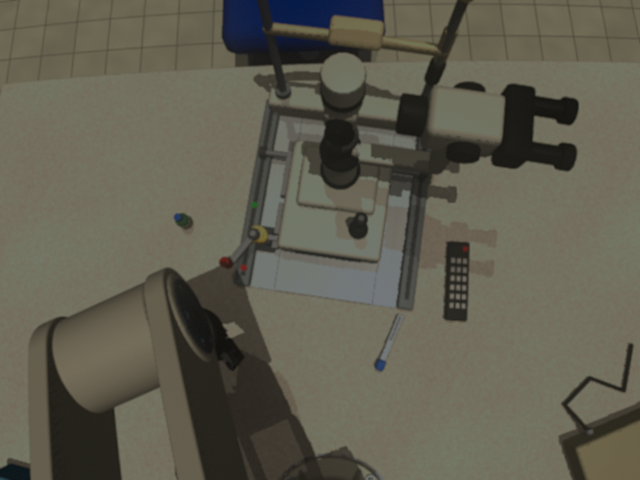

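The top view shows the base at the front, the knob (226,262) at the locked stop, and the bottle, remote and penlight where they were. The arm is clear of everything.

```bash
python3 -c "
from bench import robot
print(robot.sign_off())"
```

```text
the job is handed in; nothing more can be done
None
```

I swung the lever to its free stop, pushed the base forward to its front stop at about 50 mm/s or less, and swung the lever back to its locked stop. It was all done by pushing with shut fingers. I handed the job in at about 19 s; sign-off gave no verdict.

- **Stops:** the push force rose to about 19 N at the free stop, 25 N at the front stop and 21 N at the locked stop. The tool barely moved further at each one.
- **Base:** its rear edge measures about x -80 mm in both the scene and top views, which is the front stop.
- **Lever:** the two views disagree slightly, reading -0.9° (scene) and -5.2° (top). Both put it at the locked stop within camera error; the top reading was taken with the arm shading that area.
- **Loose things:** the bottle, remote and penlight look unmoved by eye in the last pictures; I did not measure them again. The arm touches nothing.
- **Failed check:** one colour check for the knob failed with an error because the arm shaded it. I moved the arm away and repeated the check by depth.

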